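# Start the hold-down screw and clamp the board

### The arm

A 7-joint arm with a two-finger parallel gripper is mounted at the origin on the work surface. World frame = base frame: x ahead of the robot, y to its left, z up, the work surface at z = 0. Lengths are in mm, angles in rad, forces in N, time in s.
With the tool pointing down it reaches from about 425 to 875 mm from the base axis. Payload 8.4 kg.
Tool frame: the origin (TCP) lies at the very end of the fingers, on their centre line; the grasp point (between the pads) lies 19 mm behind it; x points along the fingers, y is the direction in which the jaws open and shut, and the axes are right-handed (so a half turn about x gives the same grasp; the last joint's range is limited). The gripper opens to 85 mm and grips with 20 to 120 N. Pads are 22 mm wide; open, the fingers measure 114 mm over their backs; the gripper's body (76 mm by 85 mm) begins 54 mm behind the grasp point. The pads swing forward as they close: fully open they stand 13 mm farther back than shut.
Start: joints at [-1.428, 0.333, 0.04, 1.465, -0.013, 1.343, -0.059], TCP at [155.646, 631.061, 231.308] pointing down, gripper open.
Joint ranges: [-2.58, 2.58], [-0.38, 2.09], [-1.3, 1.39], [0.25, 2.4], [-1.5, 4.64], [0.08, 2.09], [-2.65, 2.65]. Speed limits (rad/s): [2.22, 2.22, 2.79, 2.79, 3.14, 3.14, 3.14].

### API

Orientations are given as a rotation vector (axis times angle).
In Python, from rig import ctrl gives the robot as it stands.
- The arm moves only by the tool drive_tool, never from a script. Its argument "targets" is a list that holds one entry, the list of rows, each a list of 5 numbers: the shift along the tool's x, y, z in mm, then the turn about the tool's x in degrees, then the closure, from -1 (fully open) to 1 (shut), so that 0 is half open. A call has 1 to 20 rows; each row shifts and turns the pose as measured when the row begins, along the tool's axes as they then stand; what a row does not reach is not made up. A row lasts 1/10 s, in which the tool goes at most 50 mm and 8.59 degrees, less where a joint would pass 70% of its speed; a pose out of reach is approached as far as the arm can. A call with a gripper value outside its range is refused whole. The fingers move at their own pace and stop on an object; the grip force is fixed at half the most. Time passes only in rows, so rows that do not move let the fingers close. It gives the time, the measured TCP pose, the force and the opening at its end, in the units of the state.
- ctrl.get_state(): the state, without advancing time (a new reading comes with each control period).
- ctrl.get_image(name): name is "scene" or "top"; returns the picture (400x640x3 uint8, red, green, blue); there is no depth.
- ctrl.camera_model(name): a dict with "fx", "fy", "cx", "cy" (pixels), "dist" ([k1, k2, p1, p2, k3] as OpenCV has them; the pictures are not rectified), "extrinsics" (4x4, takes a point from camera to world coordinates). Camera axes: x right, y up, looking along -z (the intrinsics and any distortion apply to the point x, -y, -z); pixel columns grow to the right and rows downward; lengths in mm; the calibration is good to about 2 mm. A picture is of the moment at which its call begins. camera_model takes no time and is no camera call.
- ctrl.job_done(): hands the job in, once; it reports no verdict.
The state is a dict: "clock": time; "joints": joint angles; "qvel": joint speeds; "tau": joint torques, N m; "tool_pos": TCP position; "ee_rot": TCP orientation; "ft_force": force on the tool from outside, world axes, zero at the start; "wrist_torque": the same for the moment, N m; "opening": finger opening in mm.
Only numpy, scipy, OpenCV 4.12 (cv2) and the standard library are available. Lean on these libraries where they do the work, as an engineer would, in place of code of your own. Each camera call takes 0.05 s, during which the arm holds its last target.

### The job

The hold-down clamp's screw has been wound right out of its nut and only rests on it. Start the thread again without cross-threading it: turn the crank wheel backward (counter-clockwise from above), only until you feel the screw drop, then forward (clockwise) until the foot clamps the board hand-tight. Leave the board and the loose things on the table where they lie.

Things in the scene. Friction and masses are not known exactly. Their poses are not given: they have to be found in the camera images.
- bracket: Blue cast bracket of the hold-down clamp, fixed, clamped on a 28 mm column. Origin on the spindle's axis; z up, x from the spindle to the column, 140 mm away. Its boss (52 mm across, 80 to 125 mm above the origin) holds a brass nut: two-start right-hand thread, 12 mm advance a turn, 1 mm of play. Where its threads begin cannot be seen: the spindle drops after 0.6 to 2.1 rad backward.
- screw (a joint): Depth of the whole spindle, m, growing downward. At the start its thread's end rests on the nut's thread, at 0.0015 to 0.0045. Turning backward lifts it 1.9 mm a rad, then it falls 5 to 6 mm by its own weight (1.15 kg; it cannot while the wheel is held up), to about 0.006. Turned on backward it is lifted again; turned forward from there it is engaged and winds down 12 mm a turn.
- wheel (a joint): Turn of the hand wheel, rad: 0 at the start, grows counter-clockwise seen from above (backward, loosening), falls clockwise (forward, tightening). Turns without limit. Runs freely: 1 to 2 N of push at the crank backward, under 1 N forward. Once the foot bears on the board, 5 N at the crank (hand-tight) press it down with about 60 N. The thread holds by itself when let go.
- hub (a point): Centre of the top of the wheel's hub (34 mm across), on the spindle's axis; 190 to 199 mm above the table at the start. Goes down with the screw. The wheel: dark iron, three spokes, rim 119 mm across and 15 mm thick, its top 4.5 mm below this point.
- crank (a point): Middle of the upright black crank handle on the wheel's rim: a smooth cylinder 20 mm across and 49 mm tall (from 22 mm below this point to 27 mm above it), fixed to the wheel 50 mm from the spindle's axis. Free all round: pushed sideways it drives the wheel. The handle's foot stands 3 mm above the rim's top.
- pad: Round foot (36 mm across) on the lower end of the spindle. It does not turn with the wheel. Its pose's origin is not on it: see pad_face.
- pad_face (a point): Centre of the foot's flat underside. At the start it is 8 to 17 mm above the board.
- board: Loose planed pine board, 110 x 320 x 36 mm, 0.6 kg, lying flat along the fence (the low aluminium bar beside it) under the foot. Origin: centre of its underside, x across the board, y along it. It gives well under 1 mm when clamped; from first touch to hand-tight the wheel turns through about 0.7 rad of play and then about 0.5 rad more.
- spanner: Bystander: steel open-ended spanner, 170 mm, lying on the table. Origin at the centre of its underside.
- offcut: Bystander: brown wood offcut, 75 x 48 x 36 mm, on the table. Origin: centre of its underside.
- collar: Bystander: dark steel collar ring, 52 mm across, 18 mm high, on the table. Origin: centre of its underside.

How it is judged:
By the outcome, as a careful person would: the job done as asked, in the order asked, and still so for the second after the job is handed in, with the robot touching nothing.
It also fails if it takes over 69 s, if anything falls off the work surface, if the arm or the gripper's body presses on something with over 40 N, if the wrist force passes 120 N, or if a joint passes its speed limit or range.

## Working session

There is one attempt and no reset: what is moved stays moved. The work goes in short steps, Python scripts to look and compute and a tool call to move; the robot and the scene stay as the last step left them, time stands still between calls to the robot, and variables do not carry over. Pictures are saved under pics/ and viewed, and the job is handed in when it is done.

Besides the shell and the picture viewer there is one more tool, called as name([rows], argument=value, ...), one row to a line, values as JSON. drive_tool: Moves the arm, as the interface text tells. Its arguments: {"type":"object","properties":{"targets":{"type":"array"}},"required":["targets"]}

```bash
ls; mkdir -p pics; python3 - <<'E'
from rig import ctrl
import cv2
print(ctrl.get_state())
for n in ("scene","top"):
    m=ctrl.camera_model(n);print(n,m)
    cv2.imwrite(f"pics/{n}0.png",ctrl.get_image(n)[:,:,::-1])
E
```

```text
pics
{'clock': 0.0, 'joints': array([-1.42821173,  0.3338926 ,  0.03987716,  1.46628685, -0.01338138,
        1.34332076, -0.05849286]), 'qvel': array([ 0.00019708,  0.00159346,  0.00219574,  0.00057878, -0.00240185,
        0.00067201,  0.00054473]), 'tau': array([ 3.68416568e-04, -6.58563781e+01,  1.36550155e+00, -4.05546033e+01,
        1.67774601e-02,  1.30750085e-02, -1.10563283e-05]), 'tool_pos': array([155.55777265, 630.62689086, 230.42554078]), 'ee_rot': array([ 0.18853169,  1.56251655, -0.1911136 ]), 'ft_force': array([ 0.06338244, -0.05897928, -0.60947961]), 'wrist_torque': array([ 0.00744756, -0.01960181,  0.0272674 ]), 'opening': 85.36966344761937}
scene {'fx': 360.979506235073, 'fy': 360.979506235073, 'cx': 322.1201991196216, 'cy': 201.97360078075275, 'dist': array([-0.03984967,  0.        ,  0.        ,  0.        ,  0.        ]), 'extrinsics': array([[ 3.49036869e-01, -6.52330643e-01,  6.72783767e-01,
         9.98350956e+02],
       [ 9.37103778e-01,  2.45361750e-01, -2.48262204e-01,
        -1.61622236e+02],
       [-3.12635937e-03,  7.17120872e-01,  6.96941806e-01,
         6.71311749e+02],
       [ 0.00000000e+00,  0.00000000e+00,  0.00000000e+00,
         1.00000000e+00]])}
top {'fx': 452.55598812489063, 'fy': 452.55598812489063, 'cx': 319.307929330038, 'cy': 200.90009560010947, 'dist': array([-0.01947125,  0.        ,  0.        ,  0.        ,  0.        ]), 'extrinsics': array([[ 3.01756128e-02,  9.93285352e-01, -1.11685458e-01,
         3.66909589e+02],
       [-9.99499046e-01,  3.10521878e-02,  6.11706461e-03,
         2.15278356e+01],
       [ 9.54406850e-03,  1.11444923e-01,  9.93724781e-01,
         1.20727771e+03],
       [ 0.00000000e+00,  0.00000000e+00,  0.00000000e+00,
         1.00000000e+00]])}
```

View pics/scene0.png

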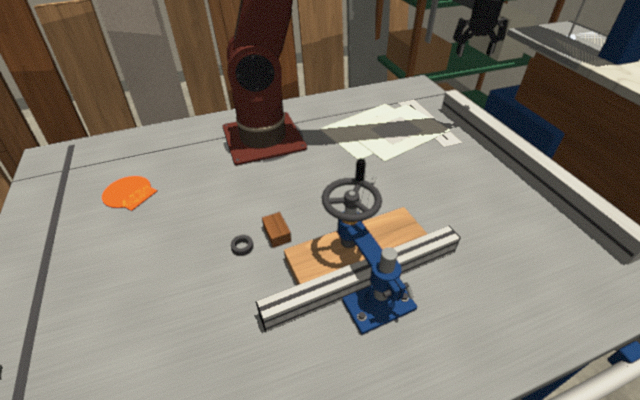

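View pics/top0.png

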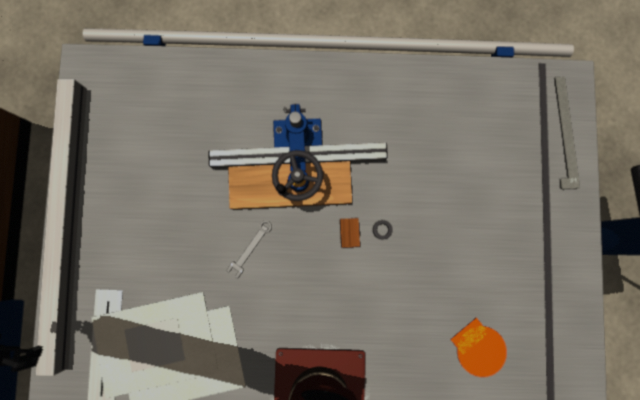

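The scene view shows the wheel around (352,198) with its crank near (361,170). The top view shows the hub near (297,175) and the crank near (282,189). I'll zoom in on both.

```bash
python3 - <<'E'
import cv2
a=cv2.imread("pics/scene0.png")[140:260,300:430]; b=cv2.imread("pics/top0.png")[130:220,240:350]
cv2.imwrite("pics/s0z.png",cv2.resize(a,None,fx=5,fy=5,interpolation=cv2.INTER_CUBIC))
cv2.imwrite("pics/t0z.png",cv2.resize(b,None,fx=6,fy=6,interpolation=cv2.INTER_CUBIC))
E
```

```text
(no output)
```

View pics/s0z.png

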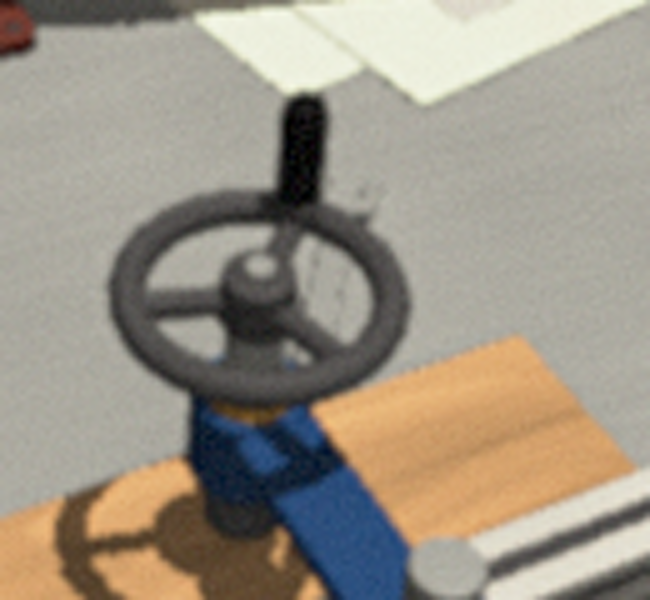

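View pics/t0z.png

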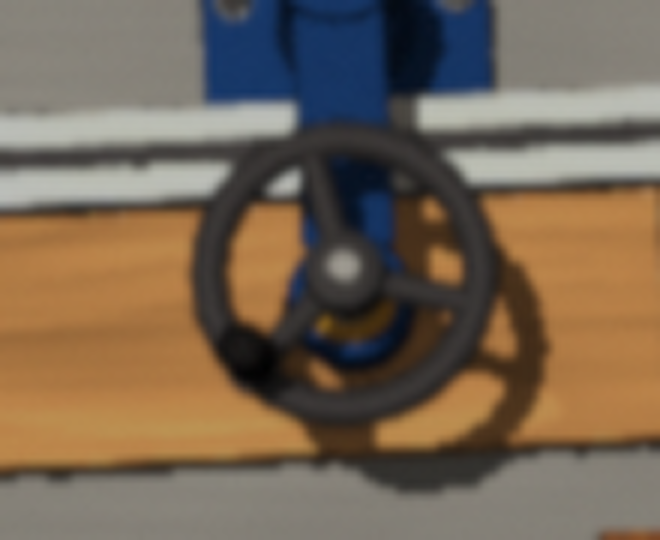

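```bash
cat > h.py <<'E'
import numpy as np, cv2
from rig import ctrl
from scipy.spatial.transform import Rotation as R
F=np.diag([1,-1,-1.])
def ray(n,p):
    m=ctrl.camera_model(n);K=np.array([[m['fx'],0,m['cx']],[0,m['fy'],m['cy']],[0,0,1]])
    q=cv2.undistortPoints(np.array([[p]],float),K,m['dist'])[0,0]
    E=m['extrinsics'];d=E[:3,:3]@F@np.r_[q,1];return E[:3,3],d/np.linalg.norm(d)
def atz(n,p,z):
    o,d=ray(n,p);return o+d*(z-o[2])/d[2]
def tri(p,q):
    o1,d1=ray("scene",p);o2,d2=ray("top",q)
    s=np.linalg.lstsq(np.c_[d1,-d2],o2-o1,rcond=None)[0]
    a=o1+s[0]*d1;b=o2+s[1]*d2;return (a+b)/2,np.linalg.norm(a-b)
def proj(n,P):
    m=ctrl.camera_model(n);K=np.array([[m['fx'],0,m['cx']],[0,m['fy'],m['cy']],[0,0,1]])
    E=m['extrinsics'];c=(np.atleast_2d(P)-E[:3,3])@E[:3,:3]@F
    return cv2.projectPoints(c,np.zeros(3),np.zeros(3),K,m['dist'])[0][:,0]
E
python3 - <<'E'
from h import *
S=lambda x,y:(300+(x+.5)/5-.5,140+(y+.5)/5-.5);T=lambda x,y:(240+(x+.5)/6-.5,130+(y+.5)/6-.5)
h,e=tri(S(261,263),T(342,264));print("hub",h,e)
print(tri(S(305,103),T(244,350)), "crank top")
for z in(190,199):print(atz("scene",S(261,263),z),atz("top",T(342,264),z))
for z in(210,220,230):print(z,atz("scene",S(305,103),z),atz("top",T(244,350),z))
# rim top fit via ellipse extents: rim centre
for z in(178,190):print('rim',z,atz("scene",S(259,297),z),atz("top",T(344,271),z))
st=ctrl.get_state();print(R.from_rotvec(st['ee_rot']).as_matrix())
E
```

```text
hub [540.1080882   68.28993601 201.96114478] 0.04365839340539525
(array([501.12943182, 101.04329276, 241.97076632]), np.float64(1.2819805563029414)) crank top
[528.42429485  74.12720367 190.        ] [542.17709264  68.8669081  190.        ]
[537.21140626  69.71894859 199.        ] [540.62647621  68.44809262 199.        ]
210 [464.26161281 121.28843182 210.        ] [505.31392403 103.06218881 210.        ]
220 [475.83923564 115.1556882  220.        ] [503.92610263 102.24461962 220.        ]
230 [487.41685848 109.02294458 230.        ] [502.53828123 101.42705043 230.        ]
rim 178 [534.61589357  71.24037004 178.        ] [541.54838517  68.56068863 178.        ]
rim 190 [545.8964292   65.57589664 190.        ] [539.51233064  68.01234854 190.        ]
[[-3.30193560e-04  2.39493078e-01  9.70898015e-01]
 [-1.42430025e-03  9.70896971e-01 -2.39493305e-01]
 [-9.99998931e-01 -1.46192943e-03  2.05261239e-05]]
```

drive_tool([
  [[-50,0,0,-7,1],[-20,0,0,-7,1],[0,-30,30,0,1],[0,-40,32,0,1],[0,-40,30,0,1]],
])

```text
clock: 0.6
tool_pos: [243.9, 522.6, 298.4]
ee_rot: [-0.027, 1.575, 0.014]
ft_force: [0.9, 0.1, 0.2]
opening: 12.0
```

drive_tool([
  [[0,-38,30,0,1],[0,-38,30,0,1],[0,-38,30,0,1],[0,-38,30,0,1],[0,-38,30,0,1],[0,-38,30,0,1],[0,-38,30,0,1],[0,-38,30,0,1],[0,0,0,0,1]],
])

```text
clock: 1.5
tool_pos: [500.4, 205.0, 298.2]
ee_rot: [-0.022, 1.576, 0.005]
ft_force: [0.1, 0.7, 0.1]
opening: -0.1
```

```bash
python3 - <<'E'
from h import *
s=ctrl.get_state();print(s['tool_pos'],s['ft_force'],s['opening'],R.from_rotvec(s['ee_rot']).as_matrix().round(3),s['joints'].round(2))
cv2.imwrite("pics/s1.png",ctrl.get_image("scene")[:,:,::-1])
E
```

```text
[500.43190685 205.00975042 298.18214793] [0.07220219 0.665337   0.12072112] -0.08841869846672927 [[-0.005 -0.017  1.   ]
 [-0.011  1.     0.017]
 [-1.    -0.011 -0.005]] [-0.85  0.08  0.4   1.64 -0.02  1.44  1.14]
```

View pics/s1.png

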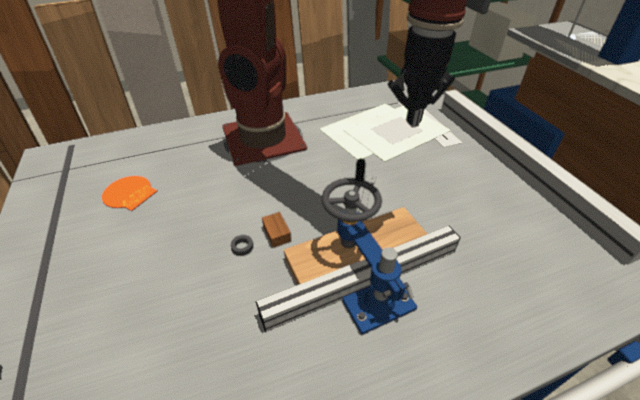

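drive_tool([
  [[0,-40,20,0,1],[0,-45,20,0,1],[0,0,0,0,1],[30,0,0,0,1],[30,0,0,0,1],[10,0,0,0,1],[10,0,0,0,1],[0,0,0,0,1]],
])

```text
clock: 2.35
tool_pos: [538.6, 127.3, 215.1]
ee_rot: [-0.029, 1.579, 0.017]
ft_force: [-1.2, 0.3, -0.1]
opening: 0.2
```

```bash
python3 - <<'E'
from h import *
s=ctrl.get_state();print(s['tool_pos'],s['ft_force'],s['opening'])
a=ctrl.get_image("scene")[:,:,::-1]
cv2.imwrite("pics/s2.png",a)
cv2.imwrite("pics/s2z.png",cv2.resize(a[80:240,280:440],None,fx=3.7,fy=3.7,interpolation=cv2.INTER_CUBIC))
E
```

```text
[538.57717829 127.33857595 215.11144393] [-1.1836819   0.28750759 -0.11803706] 0.23459170573848756
```

View pics/s2z.png

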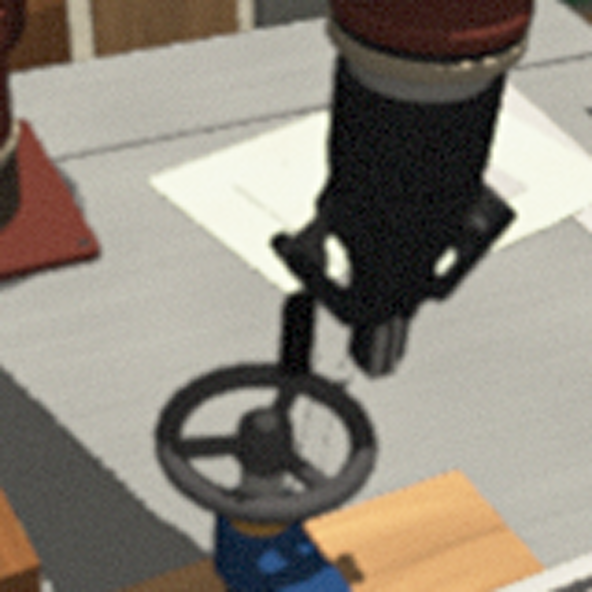

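drive_tool([
  [[-4,-6,-6,0,1],[-4,-6,-6,0,1],[0,0,0,0,1]],
])

```text
clock: 2.7
tool_pos: [527.7, 114.7, 227.7]
ee_rot: [-0.028, 1.575, 0.019]
ft_force: [0.9, -0.0, 0.2]
opening: 0.1
```

```bash
cat >> h.py <<'E'
HUB=np.array([540.5,68.5])
def look(tag,img=True):
    s=ctrl.get_state();p=s['tool_pos'];d=p[:2]-HUB
    print('t',s['clock'].round(2) if hasattr(s['clock'],'round') else s['clock'],'tcp',p.round(1),'phi',np.degrees(np.arctan2(d[1],d[0])).round(1),'r',np.hypot(*d).round(1),'F',s['ft_force'].round(2),'M',s['wrist_torque'].round(3))
    if img:
        a=ctrl.get_image("scene")[:,:,::-1];b=ctrl.get_image("top")[:,:,::-1]
        cv2.imwrite(f"pics/{tag}_s.png",a);cv2.imwrite(f"pics/{tag}_t.png",b)
        A=cv2.resize(a[120:240,290:410],None,fx=5,fy=5,interpolation=cv2.INTER_CUBIC);B=cv2.resize(b[140:220,250:290+50],None,fx=5,fy=5,interpolation=cv2.INTER_CUBIC)
        cv2.imwrite(f"pics/{tag}_z.png",A)
    return s
E
python3 - <<'E'
from h import *
for i in range(4):look("a",i<3)
E
```

```text
t 2.7 tcp [527.7 114.7 227.7] phi 105.4 r 47.9 F [ 0.88 -0.05  0.15] M [ 0.039 -0.014  0.009]
t 2.8 tcp [528.  115.5 227.1] phi 104.9 r 48.7 F [ 0.75 -1.43 -0.5 ] M [ 0.004 -0.039  0.034]
t 2.9 tcp [527.8 115.9 226.3] phi 105.0 r 49.0 F [ 0.68  0.58 -0.34] M [ 0.036 -0.02  -0.019]
t 3.0 tcp [527.7 115.9 226. ] phi 105.1 r 49.1 F [-0.37  0.11 -0.26] M [ 0.037 -0.079  0.066]
```

View pics/a_z.png

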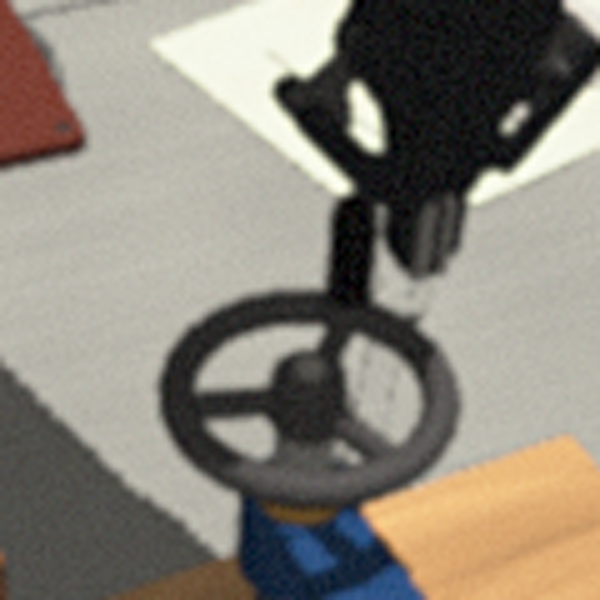

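```bash
cat >> h.py <<'E'
def wheelz(a):
    g=cv2.GaussianBlur(a,(0,0),0.7)[:,:,:].astype(np.float32).max(2)
    th=np.radians(np.arange(0,360,2))
    def prof(z):
        C=np.c_[HUB[0]+52*np.cos(th),HUB[1]+52*np.sin(th),0*th+z-12]
        c=proj("scene",C)
        t=np.roll(c,-1,0)-np.roll(c,1,0);n=np.c_[t[:,1],-t[:,0]];n/=np.linalg.norm(n,axis=1)[:,None]
        cen=c.mean(0);n*=np.sign(((c-cen)*n).sum(1))[:,None]
        m=ctrl.camera_model("scene");E=m['extrinsics'];dep=-((C-E[:3,3])@E[:3,:3])[:,2]
        w=(7.5*m['fx']/dep)[:,None]
        smp=lambda k:cv2.remap(g,*np.split((c+n*w*k).astype(np.float32),2,axis=1),cv2.INTER_CUBIC)[:,0]
        ins=(smp(0)+smp(.5)+smp(-.5))/3;out=np.minimum(smp(1.7),255)
        inn=smp(-1.7)
        return np.clip(out-ins,-20,40)+np.clip(inn-ins,-20,40)
    zs=np.arange(170,220,.25)
    P=np.array([prof(z) for z in zs])
    # camera side = near half and flanks
    cam=np.degrees(np.arctan2(-161-68,998-540));d=(np.degrees(th)-cam+180)%360-180
    sel=np.abs(d)<110
    s=P[:,sel].mean(1);i=s.argmax()
    q=np.polyfit(zs[max(0,i-8):i+9],s[max(0,i-8):i+9],2)
    return -q[1]/2/q[0],s.max()
def rows(phis,r=50,zt=None,per=1.0):
    s=ctrl.get_state();p=s['tool_pos'];M=R.from_rotvec(s['ee_rot']).as_matrix()
    z0=p[2];out=[];n=len(phis)
    for k,f in enumerate(phis):
        t=np.r_[HUB+r*np.array([np.cos(np.radians(f)),np.sin(np.radians(f))]),z0+((zt if zt else z0)-z0)*(k+1)/n]
        out.append((M.T@(t-p)).round(1).tolist()+[0,1]);p=t
    print(out)
E
python3 - <<'E'
from h import *
for f in ["scene0","s1","s2","a_s"]:print(f,wheelz(cv2.imread(f"pics/{f}.png")))
rows(range(108,140,3),zt=224)
E
```

```text
scene0 (np.float64(196.70290958998606), np.float32(62.48003))
s1 (np.float64(195.59946770184484), np.float32(40.428078))
s2 (np.float64(200.24962853717705), np.float32(56.689262))
a_s (np.float64(195.44408525156433), np.float32(61.101814))
[[0.2, 0.2, -2.7, 0, 1], [0.2, -0.8, -2.5, 0, 1], [0.2, -0.9, -2.4, 0, 1], [0.2, -1.1, -2.4, 0, 1], [0.2, -1.2, -2.3, 0, 1], [0.2, -1.3, -2.3, 0, 1], [0.2, -1.4, -2.2, 0, 1], [0.2, -1.5, -2.1, 0, 1], [0.2, -1.6, -2.0, 0, 1], [0.2, -1.7, -2.0, 0, 1], [0.2, -1.8, -1.9, 0, 1]]
```

drive_tool([
  [[0.3,0.2,-2.7,0,1],[0.3,-0.8,-2.5,0,1],[0.3,-0.9,-2.4,0,1],[0.3,-1,-2.4,0,1],[0.3,-1.2,-2.3,0,1],[0.3,-1.3,-2.3,0,1],[0.3,-1.4,-2.2,0,1],[0.3,-1.5,-2.1,0,1],[0.3,-1.6,-2,0,1],[0.3,-1.7,-2,0,1]],
])

```text
clock: 4.0
tool_pos: [507.5, 103.9, 224.8]
ee_rot: [-0.029, 1.567, 0.021]
ft_force: [6.0, 1.7, 1.2]
opening: 0.4
```

```bash
python3 - <<'E'
from h import *
look("b");look("b",1)
print(wheelz(cv2.imread("pics/b_s.png")))
rows(range(136,155,3),zt=222)
E
```

```text
t 4.0 tcp [507.5 103.9 224.8] phi 133.0 r 48.4 F [6.03 1.68 1.23] M [ 0.125 -1.455  0.12 ]
t 4.1 tcp [507.2 103.4 224.8] phi 133.6 r 48.2 F [ 4.6  -1.18  3.17] M [-0.168 -1.044  0.046]
(np.float64(196.99188188452553), np.float32(63.42002))
[[0.4, -0.2, -2.7, 0, 1], [0.4, -1.9, -1.8, 0, 1], [0.4, -2.0, -1.7, 0, 1], [0.4, -2.1, -1.6, 0, 1], [0.4, -2.1, -1.5, 0, 1], [0.4, -2.2, -1.4, 0, 1], [0.4, -2.3, -1.3, 0, 1]]
```

View pics/b_z.png

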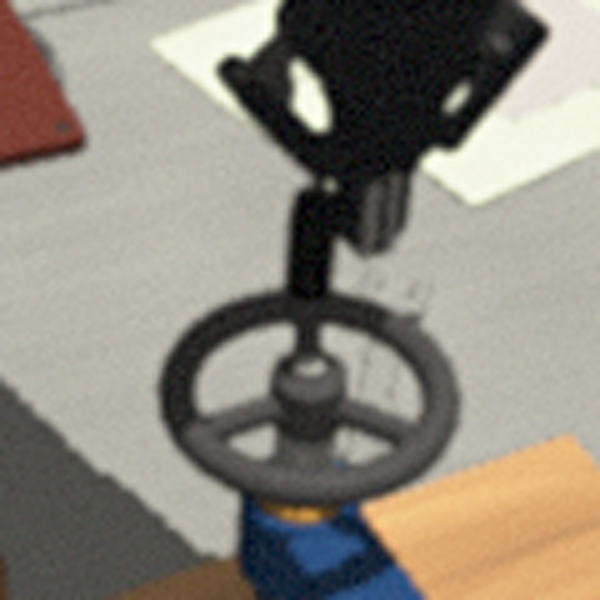

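```bash
cat >> h.py <<'E'
def crank(zx,zy,hub=197,x0=290,y0=120):
    "zoom pixel of handle centreline mid -> wheel angle deg"
    px=(x0+(zx+.5)/5-.5,y0+(zy+.5)/5-.5)
    from scipy.optimize import minimize_scalar
    f=lambda a:np.linalg.norm(proj("scene",[np.r_[HUB+50*np.array([np.cos(a),np.sin(a)]),hub+20.5]])[0]-px)
    aa=np.radians(np.arange(0,360,1));v=[f(a) for a in aa];i=int(np.argmin(v));return i,v[i]
E
python3 - <<'E'
from h import *
print(crank(303+50,148+100),crank(312,240))
E
```

```text
(139, np.float64(1.3526915381553586)) (157, np.float64(1.925953128059286))
```

drive_tool([
  [[0.3,-0.4,-2.7,0,1],[0.3,-1.9,-1.8,0,1],[0.3,-2,-1.7,0,1],[0.3,-2.1,-1.6,0,1],[0.3,-2.1,-1.5,0,1],[0.3,-2.2,-1.4,0,1]],
])

```text
clock: 4.8
tool_pos: [500.7, 93.1, 225.3]
ee_rot: [-0.028, 1.557, 0.023]
ft_force: [7.0, 3.0, 1.1]
opening: 0.1
```

```bash
python3 - <<'E'
from h import *
look("c1");look("c")
print(wheelz(cv2.imread("pics/c1_s.png")),wheelz(cv2.imread("pics/c_s.png")))
rows(range(151,175,3),zt=222)
E
```

```text
t 4.8 tcp [500.7  93.1 225.3] phi 148.3 r 46.8 F [7.05 3.02 1.15] M [ 0.399 -1.601  0.088]
t 4.9 tcp [500.3  92.7 225.3] phi 148.9 r 46.9 F [4.38 0.89 1.09] M [ 0.229 -0.909  0.045]
(np.float64(197.31002783551511), np.float32(64.07809)) (np.float64(197.50697471563038), np.float32(63.819466))
[[0.3, -0.1, -3.3, 0, 1], [0.4, -2.3, -1.3, 0, 1], [0.4, -2.3, -1.2, 0, 1], [0.4, -2.4, -1.0, 0, 1], [0.4, -2.5, -0.9, 0, 1], [0.4, -2.5, -0.8, 0, 1], [0.4, -2.5, -0.7, 0, 1], [0.4, -2.6, -0.5, 0, 1]]
```

View pics/c_z.png

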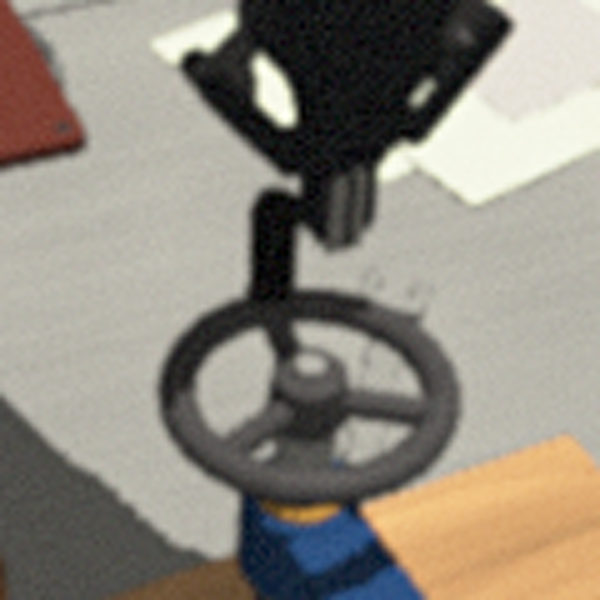

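drive_tool([
  [[0.4,-2.3,-0.6,0,1],[0.4,-2.3,-0.6,0,1],[0.4,-2.3,-0.5,0,1]],
])

```text
clock: 5.3
tool_pos: [499.1, 88.6, 225.0]
ee_rot: [-0.027, 1.556, 0.027]
ft_force: [4.1, 4.8, 5.5]
opening: -0.0
```

```bash
python3 - <<'E'
from h import *
look("d");look("d1");look("d2")
print([wheelz(cv2.imread(f"pics/d{k}_s.png")) for k in ("","1","2")])
rows(range(158,175,3),r=47,zt=222)
E
```

```text
t 5.3 tcp [499.1  88.6 225. ] phi 154.1 r 46.0 F [4.09 4.81 5.52] M [ 0.791 -0.852  0.05 ]
t 5.4 tcp [499.1  88.2 225. ] phi 154.6 r 45.9 F [3.44 3.13 4.82] M [ 0.52  -0.775  0.043]
t 5.5 tcp [499.   88.1 224.9] phi 154.7 r 45.9 F [4.11 3.48 5.93] M [ 0.474 -0.751  0.056]
[(np.float64(196.71465975894264), np.float32(63.24346)), (np.float64(196.84408722911544), np.float32(63.04371)), (np.float64(196.96554646661178), np.float32(63.243294))]
[[0.4, -1.8, -2.1, 0, 1], [0.4, -2.3, -0.9, 0, 1], [0.4, -2.3, -0.8, 0, 1], [0.4, -2.4, -0.7, 0, 1], [0.5, -2.4, -0.6, 0, 1], [0.5, -2.4, -0.5, 0, 1]]
```

drive_tool([
  [[-5,8,0,0,1],[-3,8,0,8.5,1],[0,2,0,8.5,1],[0,0,0,8.5,1],[0,0,0,8.5,1],[0,0,0,8.5,1],[0,0,0,8.5,1],[0,0,0,8.5,1],[0,0,0,8.5,1],[0,0,0,8.5,1],[0,0,0,8.5,1],[0,0,0,8.5,1]],
])

```text
clock: 6.8
tool_pos: [482.4, 105.8, 223.5]
ee_rot: [1.221, 1.19, -1.273]
ft_force: [-0.5, 0.4, 0.1]
opening: 0.3
```

```bash
python3 - <<'E'
from h import *
s=look("e")
print(wheelz(cv2.imread("pics/e_s.png")),R.from_rotvec(s['ee_rot']).as_matrix().round(2),s['joints'].round(2))
E
```

```text
t 6.8 tcp [482.4 105.8 223.5] phi 147.3 r 69.0 F [-0.49  0.35  0.09] M [ 0.032 -0.01  -0.003]
(np.float64(197.19821822666992), np.float32(63.074383)) [[-0.03  1.   -0.05]
 [-0.02 -0.05 -1.  ]
 [-1.   -0.02  0.02]] [-0.78  0.03  0.48  1.84 -0.    1.3  -0.35]
```

View pics/e_z.png

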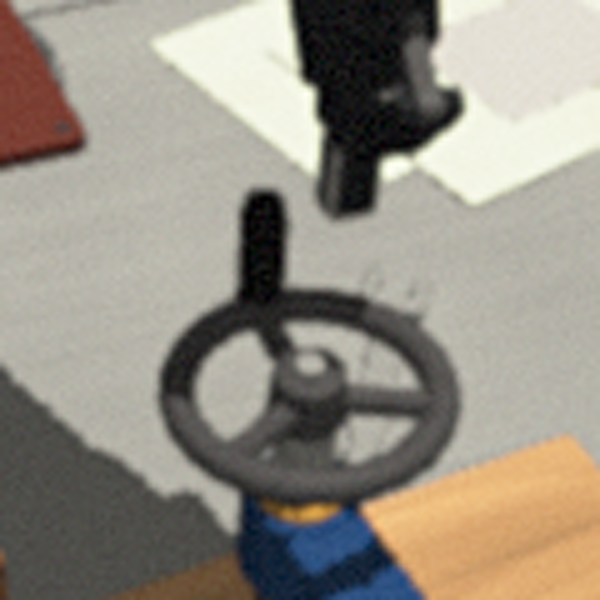

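drive_tool([
  [[4,5,3,0,1],[4,5,3,0,1],[1,1,3,0,1],[0,0,0,0,1]],
])

```text
clock: 7.3
tool_pos: [492.5, 95.0, 212.4]
ee_rot: [1.206, 1.199, -1.265]
ft_force: [0.1, -0.2, -0.2]
opening: -0.4
```

```bash
python3 - <<'E'
from h import *
s=look("f")
print(wheelz(cv2.imread("pics/f_s.png")),crank(263,245))
rows(range(150,190,3),r=50,zt=214)
E
```

```text
t 7.3 tcp [492.5  95.  212.4] phi 151.1 r 54.9 F [ 0.12 -0.17 -0.19] M [-0.009 -0.021  0.026]
(np.float64(196.9714143481377), np.float32(63.28763)) (179, np.float64(1.8818147364140325))
[[-0.2, 4.9, 1.9, 0, 1], [-0.0, -1.2, 2.3, 0, 1], [-0.0, -1.0, 2.4, 0, 1], [-0.0, -0.9, 2.5, 0, 1], [-0.0, -0.8, 2.5, 0, 1], [-0.0, -0.7, 2.5, 0, 1], [-0.0, -0.5, 2.6, 0, 1], [-0.0, -0.4, 2.6, 0, 1], [-0.0, -0.3, 2.6, 0, 1], [-0.0, -0.1, 2.6, 0, 1], [-0.0, 0.0, 2.6, 0, 1], [-0.0, 0.2, 2.6, 0, 1], [-0.1, 0.3, 2.6, 0, 1], [-0.1, 0.4, 2.6, 0, 1]]
```

drive_tool([
  [[0,-0.4,2.5,0,1],[0,-0.4,2.5,0,1],[0,-0.3,2.5,0,1],[0,-0.3,2.5,0,1],[0,-0.2,2.5,0,1]],
])

```text
clock: 7.9
tool_pos: [490.2, 83.8, 213.4]
ee_rot: [1.207, 1.201, -1.261]
ft_force: [1.2, 2.5, -1.5]
opening: -0.1
```

```bash
python3 - <<'E'
from h import *
for k in range(4):
  s=look("g%d"%k)
  print(wheelz(cv2.imread("pics/g%d_s.png"%k)))
E
```

```text
t 7.9 tcp [490.2  83.8 213.4] phi 163.1 r 52.5 F [ 1.18  2.49 -1.47] M [ 0.496 -0.192 -0.032]
(np.float64(196.50549895068073), np.float32(64.532776))
t 8.0 tcp [490.2  83.2 213.4] phi 163.7 r 52.4 F [-1.11  1.07 -1.08] M [ 0.141 -0.061  0.023]
(np.float64(196.40180716630545), np.float32(64.17001))
t 8.1 tcp [490.2  83.3 213.4] phi 163.7 r 52.4 F [-0.55  1.1  -0.99] M [ 0.083  0.018 -0.053]
(np.float64(196.319506322467), np.float32(64.32394))
t 8.2 tcp [490.3  83.3 213.4] phi 163.6 r 52.4 F [-0.39 -0.18 -0.01] M [ 0.023  0.012 -0.035]
(np.float64(196.50071842034293), np.float32(64.359985))
```

View pics/g3_z.png

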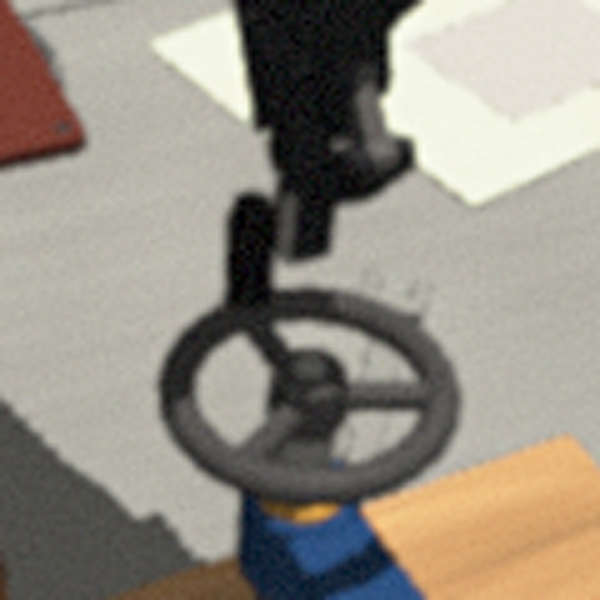

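drive_tool([
  [[0,0,2.3,0,1],[0,0,2.3,0,1],[0,0.1,2.3,0,1]],
])

```text
clock: 8.6
tool_pos: [490.1, 76.6, 213.4]
ee_rot: [1.206, 1.201, -1.261]
ft_force: [-0.3, 0.3, -0.2]
opening: -0.1
```

```bash
cat > k.py <<'E'
import sys
from h import *
t=sys.argv[1]
for k in range(2):
  s=look(t+"%d"%k)
  print(wheelz(cv2.imread(f"pics/{t}{k}_s.png")))
E
python3 k.py i
```

```text
t 8.6 tcp [490.1  76.6 213.4] phi 170.8 r 51.1 F [-0.25  0.28 -0.24] M [ 0.034 -0.023 -0.014]
(np.float64(194.1178834441004), np.float32(67.91552))
t 8.7 tcp [490.1  76.2 213.5] phi 171.3 r 51.0 F [ 1.42 -0.32  1.9 ] M [0.038 0.004 0.07 ]
(np.float64(190.68338441534948), np.float32(69.4725))
```

drive_tool([
  [[0,0.1,2.3,0,1],[0,0.1,2.3,0,1],[0,0.2,2.3,0,1]],
])

```text
clock: 9.1
tool_pos: [490.5, 70.9, 213.7]
ee_rot: [1.206, 1.202, -1.259]
ft_force: [1.3, 2.8, -1.8]
opening: 0.1
```

```bash
python3 k.py j
```

```text
t 9.1 tcp [490.5  70.9 213.7] phi 177.3 r 50.1 F [ 1.33  2.78 -1.76] M [ 0.799 -0.211  0.008]
(np.float64(192.01102497745123), np.float32(69.90307))
t 9.2 tcp [490.6  70.3 213.7] phi 177.9 r 50.0 F [ 1.28  2.31 -0.73] M [ 0.483 -0.327  0.022]
(np.float64(192.37666875520026), np.float32(69.6846))
```

The hub dropped from 196.4 to 190.7 mm, which is the screw falling onto its thread. I had already queued one more step, so the wheel went about 0.1 rad past the drop. I'll stop turning backward and move to the other side of the handle.

drive_tool([
  [[-5,0,-4,0,1],[-25,0,0,0,1],[-10,0,0,0,1],[0,9,20,0,1],[0,10,20,0,1],[0,10,20,0,1],[0,0,0,0,1],[14,0,0,0,1],[14,0,0,0,1]],
])

```text
clock: 10.2
tool_pos: [518.9, 12.3, 227.7]
ee_rot: [1.205, 1.2, -1.259]
ft_force: [-0.6, 0.3, -0.3]
opening: -0.0
```

```bash
python3 k.py m
```

```text
t 10.2 tcp [518.9  12.3 227.7] phi -111.0 r 60.2 F [-0.64  0.33 -0.33] M [ 0.044 -0.045 -0.039]
(np.float64(192.29202487129538), np.float32(69.51991))
t 10.3 tcp [517.6  12.6 226.3] phi -112.3 r 60.4 F [-0.73 -0.04  0.42] M [ 0.045 -0.071 -0.059]
(np.float64(192.40977630447654), np.float32(69.51483))
```

View pics/m1_z.png

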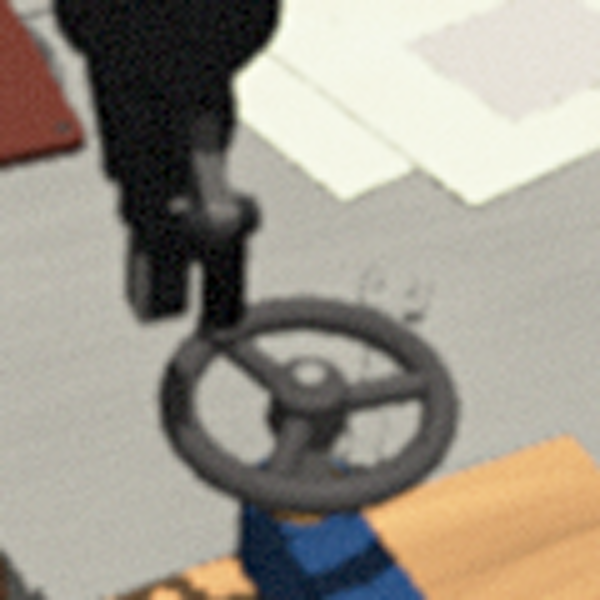

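```bash
python3 - <<'E'
from h import *
rows([246]+list(range(240,190,-5)),r=50,zt=223)
E
```

```text
[[0.2, 1.2, -10.3, 0, 1], [0.6, -4.7, -2.2, 0, 1], [0.5, -3.7, -2.2, 0, 1], [0.5, -3.5, -2.6, 0, 1], [0.5, -3.3, -2.9, 0, 1], [0.5, -3.0, -3.1, 0, 1], [0.5, -2.7, -3.4, 0, 1], [0.5, -2.4, -3.6, 0, 1], [0.5, -2.1, -3.8, 0, 1], [0.5, -1.8, -4.0, 0, 1], [0.4, -1.4, -4.1, 0, 1]]
```

drive_tool([
  [[0.2,1,-5,0,1],[0.2,0,-5,0,1],[0.5,-4.5,-2.2,0,1],[0.5,-3.7,-2.2,0,1],[0.5,-3.5,-2.6,0,1],[0.5,-3.3,-2.9,0,1],[0.5,-3,-3.1,0,1],[0.5,-2.7,-3.4,0,1],[0.5,-2.4,-3.6,0,1],[0.5,-2.1,-3.8,0,1],[0.5,-1.8,-4,0,1],[0.5,-1.4,-4.1,0,1]],
])

```text
clock: 11.6
tool_pos: [492.0, 58.5, 224.6]
ee_rot: [1.206, 1.196, -1.255]
ft_force: [1.2, -1.6, 1.1]
opening: -0.3
```

```bash
python3 k.py n; python3 -c "
from h import *
s=ctrl.get_state();f=np.degrees(np.arctan2(*(s['tool_pos'][:2]-HUB)[::-1]))%360
rows(np.arange(f-5,f-80,-5),r=50,zt=221)"
```

```text
t 11.6 tcp [492.   58.5 224.6] phi -168.4 r 49.5 F [ 1.22 -1.59  1.07] M [-0.374 -0.309  0.02 ]
(np.float64(192.31824812550727), np.float32(63.150642))
t 11.7 tcp [491.7  59.3 224.4] phi -169.4 r 49.6 F [-0.45  0.24 -0.36] M [ 0.035 -0.07  -0.051]
(np.float64(192.18260465586624), np.float32(62.86162))
[[0.2, -1.4, -4.2, 0, 1], [0.2, -0.4, -4.3, 0, 1], [0.2, -0.0, -4.4, 0, 1], [0.1, 0.3, -4.4, 0, 1], [0.1, 0.7, -4.3, 0, 1], [0.1, 1.1, -4.2, 0, 1], [0.1, 1.5, -4.1, 0, 1], [0.1, 1.8, -4.0, 0, 1], [0.1, 2.2, -3.8, 0, 1], [0.1, 2.5, -3.6, 0, 1], [0.1, 2.8, -3.4, 0, 1], [0.1, 3.1, -3.1, 0, 1], [0.1, 3.3, -2.8, 0, 1], [0.1, 3.6, -2.5, 0, 1], [0.1, 3.8, -2.2, 0, 1]]
```

View pics/n1_z.png

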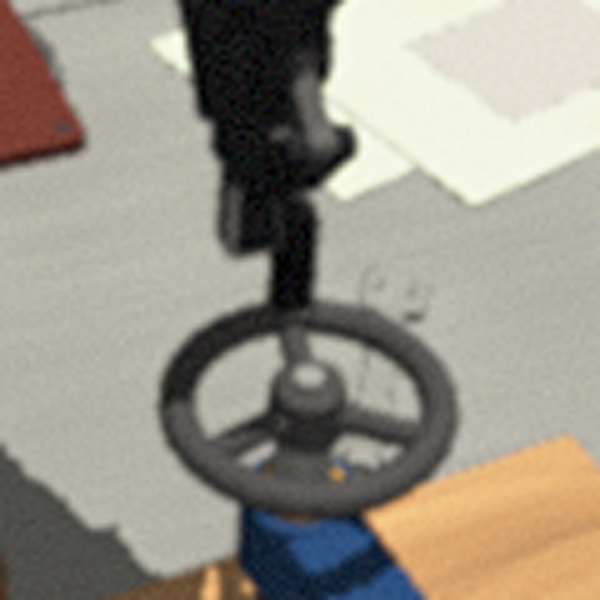

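drive_tool([
  [[0.2,-0.8,-4.3,0,1],[0.2,-0.4,-4.3,0,1],[0.2,0,-4.4,0,1],[0.2,0.3,-4.4,0,1],[0.2,0.7,-4.3,0,1],[0.2,1.1,-4.2,0,1],[0.2,1.5,-4.1,0,1],[0.2,1.8,-4,0,1],[0.2,2.2,-3.8,0,1],[0.2,2.5,-3.6,0,1],[0.2,2.8,-3.4,0,1],[0.2,3.1,-3.1,0,1]],
])

```text
clock: 13.0
tool_pos: [509.3, 107.1, 220.3]
ee_rot: [1.205, 1.194, -1.26]
ft_force: [-0.2, -1.7, -0.3]
opening: 0.0
```

```bash
cat > q.py <<'E'
import sys
from h import *
s=ctrl.get_state();f=np.degrees(np.arctan2(*(s['tool_pos'][:2]-HUB)[::-1]))%360
st=float(sys.argv[1]);n=int(sys.argv[2]);rows(f-st*np.arange(1,n+1),r=50,zt=float(sys.argv[3]))
E
python3 k.py o; python3 q.py 5 14 219
```

```text
t 13.0 tcp [509.3 107.1 220.3] phi 128.9 r 49.6 F [-0.22 -1.75 -0.3 ] M [-0.328  0.217 -0.003]
(np.float64(187.85116740074147), np.float32(67.175026))
t 13.1 tcp [509.4 108.  220.2] phi 128.1 r 50.3 F [ 0.45 -0.35 -0.43] M [-0.03   0.008 -0.001]
(np.float64(187.9292329892948), np.float32(67.229805))
[[-0.0, 3.5, -2.6, 0, 1], [-0.0, 3.7, -2.4, 0, 1], [-0.0, 3.9, -2.0, 0, 1], [-0.0, 4.0, -1.7, 0, 1], [-0.0, 4.2, -1.3, 0, 1], [-0.0, 4.3, -1.0, 0, 1], [-0.0, 4.3, -0.6, 0, 1], [-0.0, 4.4, -0.2, 0, 1], [0.0, 4.4, 0.2, 0, 1], [0.0, 4.3, 0.5, 0, 1], [0.0, 4.3, 0.9, 0, 1], [0.0, 4.2, 1.3, 0, 1], [0.0, 4.0, 1.6, 0, 1], [0.1, 3.9, 2.0, 0, 1]]
```

View pics/o1_z.png

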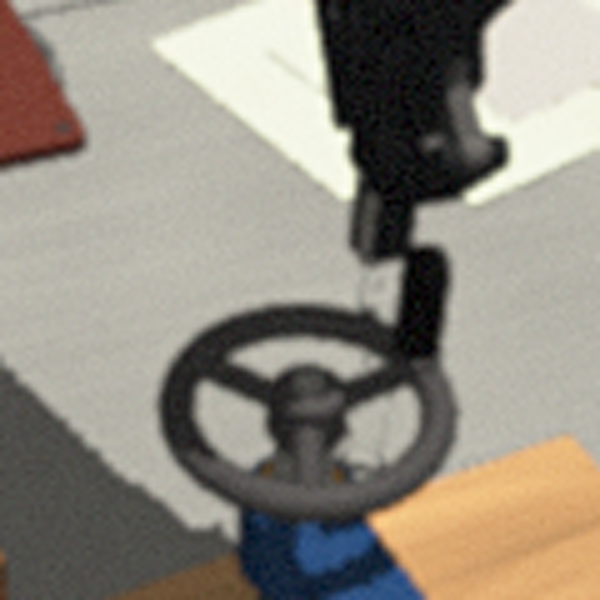

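drive_tool([
  [[0,3.5,-2.6,0,1],[0,3.7,-2.4,0,1],[0,3.9,-2,0,1],[0,4,-1.7,0,1],[0,4.2,-1.3,0,1],[0,4.3,-1,0,1],[0,4.3,-0.6,0,1],[0,4.4,-0.2,0,1],[0,4.4,0.2,0,1],[0,4.3,0.5,0,1],[0,4.3,0.9,0,1],[0,4.2,1.3,0,1]],
])

```text
clock: 14.4
tool_pos: [561.8, 117.0, 218.3]
ee_rot: [1.204, 1.198, -1.259]
ft_force: [-2.1, -0.6, -0.3]
opening: -0.1
```

```bash
python3 k.py p; python3 q.py 5 14 218
```

```text
t 14.4 tcp [561.8 117.  218.3] phi 66.2 r 52.9 F [-2.12 -0.59 -0.32] M [ 0.08   0.46  -0.111]
(np.float64(190.77328858014891), np.float32(64.780075))
t 14.5 tcp [562.2 116.4 218.3] phi 65.6 r 52.5 F [ 0.05 -0.38 -0.28] M [ 0.078 -0.057  0.01 ]
(np.float64(191.1964240602553), np.float32(62.828228))
[[0.0, 3.0, 4.1, 0, 1], [-0.0, 3.8, 2.2, 0, 1], [-0.0, 3.6, 2.5, 0, 1], [-0.0, 3.4, 2.8, 0, 1], [0.0, 3.1, 3.1, 0, 1], [0.0, 2.8, 3.3, 0, 1], [0.0, 2.5, 3.6, 0, 1], [0.0, 2.2, 3.8, 0, 1], [0.1, 1.9, 3.9, 0, 1], [0.1, 1.5, 4.1, 0, 1], [0.1, 1.2, 4.2, 0, 1], [0.1, 0.8, 4.3, 0, 1], [0.1, 0.4, 4.3, 0, 1], [0.1, 0.0, 4.4, 0, 1]]
```

View pics/p1_z.png

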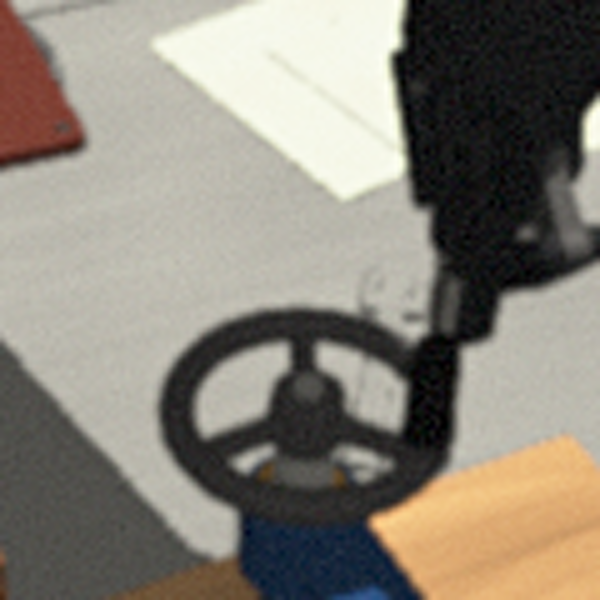

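drive_tool([
  [[0,3,4,0,1],[0,3.8,2.2,0,1],[0,3.6,2.5,0,1],[0,3.4,2.8,0,1],[0,3.1,3.1,0,1],[0.1,2.8,3.3,0,1],[0.1,2.5,3.6,0,1],[0.1,2.2,3.8,0,1],[0.1,1.9,3.9,0,1]],
])

```text
clock: 15.5
tool_pos: [588.7, 85.4, 217.8]
ee_rot: [1.203, 1.2, -1.258]
ft_force: [-1.2, 1.2, -0.5]
opening: -0.1
```

```bash
python3 k.py r; python3 q.py 4 14 217
```

```text
t 15.5 tcp [588.7  85.4 217.8] phi 19.4 r 51.1 F [-1.16  1.2  -0.51] M [ 0.324  0.238 -0.038]
(np.float64(186.50881683313472), np.float32(63.02334))
t 15.6 tcp [588.8  84.5 217.8] phi 18.3 r 50.9 F [-0.27 -0.06  0.42] M [ 0.022 -0.091 -0.007]
(np.float64(185.90084451387557), np.float32(63.291744))
[[0.1, 0.2, 3.6, 0, 1], [0.1, 0.9, 3.4, 0, 1], [0.1, 0.7, 3.4, 0, 1], [0.1, 0.4, 3.5, 0, 1], [0.1, 0.2, 3.5, 0, 1], [0.1, -0.1, 3.5, 0, 1], [0.1, -0.3, 3.5, 0, 1], [0.1, -0.6, 3.4, 0, 1], [0.1, -0.8, 3.4, 0, 1], [0.2, -1.0, 3.3, 0, 1], [0.2, -1.3, 3.3, 0, 1], [0.2, -1.5, 3.2, 0, 1], [0.2, -1.7, 3.0, 0, 1], [0.2, -1.9, 2.9, 0, 1]]
```

View pics/r1_z.png

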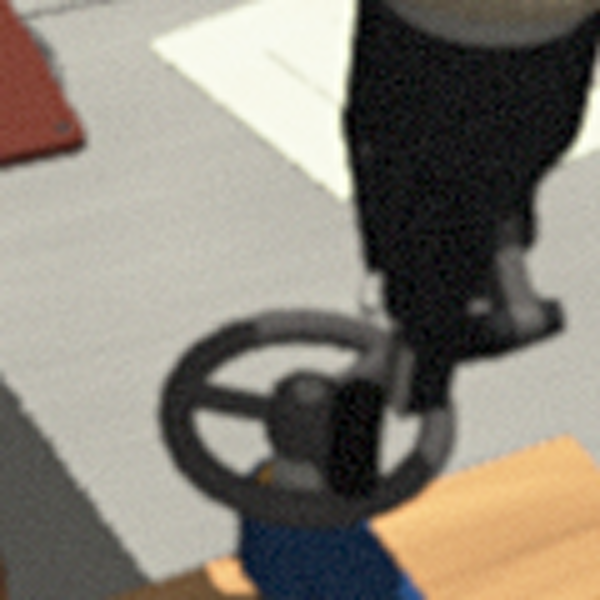

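drive_tool([
  [[0.3,0.2,3.6,0,1],[0.3,0.6,3.4,0,1],[0.3,0.6,3.4,0,1],[0.3,0.4,3.5,0,1],[0.3,0.2,3.5,0,1],[0.3,-0.1,3.5,0,1],[0.2,-0.3,3.5,0,1],[0.2,-0.6,3.4,0,1]],
])

```text
clock: 16.5
tool_pos: [588.1, 57.6, 216.0]
ee_rot: [1.203, 1.203, -1.256]
ft_force: [-0.3, 3.3, 0.4]
opening: -0.3
```

```bash
python3 k.py u; python3 q.py 3 12 213
```

```text
t 16.5 tcp [588.1  57.6 216. ] phi -12.9 r 48.8 F [-0.25  3.32  0.45] M [ 0.514  0.094 -0.046]
(np.float64(186.4471950125989), np.float32(70.42752))
t 16.6 tcp [588.2  56.7 216.2] phi -13.8 r 49.1 F [-0.51 -0.47 -0.82] M [-0.031  0.014  0.033]
(np.float64(186.06293253498202), np.float32(70.07542))
[[0.3, 0.3, 2.7, 0, 1], [0.3, -0.7, 2.5, 0, 1], [0.3, -0.9, 2.5, 0, 1], [0.3, -1.0, 2.4, 0, 1], [0.3, -1.1, 2.4, 0, 1], [0.3, -1.2, 2.3, 0, 1], [0.3, -1.3, 2.2, 0, 1], [0.3, -1.5, 2.2, 0, 1], [0.3, -1.6, 2.1, 0, 1], [0.3, -1.7, 2.0, 0, 1], [0.3, -1.8, 1.9, 0, 1], [0.3, -1.9, 1.8, 0, 1]]
```

View pics/u1_z.png

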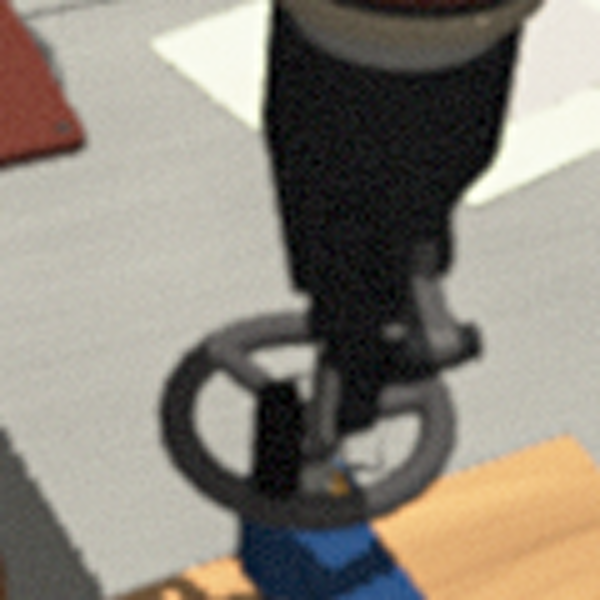

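drive_tool([
  [[0.3,0,2.7,0,1],[0.3,-0.5,2.5,0,1],[0.3,-0.8,2.5,0,1],[0.3,-1,2.4,0,1],[0.3,-1.1,2.4,0,1],[0.3,-1.2,2.3,0,1],[0.3,-1.3,2.2,0,1]],
])

```text
clock: 17.4
tool_pos: [582.0, 40.5, 214.7]
ee_rot: [1.204, 1.203, -1.254]
ft_force: [-0.9, 4.1, 1.5]
opening: -0.3
```

```bash
python3 k.py v; python3 q.py 3 12 213
```

```text
t 17.4 tcp [582.   40.5 214.7] phi -34.0 r 50.0 F [-0.85  4.11  1.45] M [ 0.824  0.157 -0.075]
(np.float64(185.80133306987722), np.float32(59.31052))
t 17.5 tcp [582.   39.9 214.7] phi -34.6 r 50.3 F [-0.6   1.31  0.43] M [ 0.216  0.007 -0.009]
(np.float64(185.4375628444917), np.float32(57.819435))
[[0.2, -1.9, 1.9, 0, 1], [0.2, -1.6, 2.1, 0, 1], [0.2, -1.7, 2.0, 0, 1], [0.2, -1.8, 1.9, 0, 1], [0.2, -1.9, 1.8, 0, 1], [0.2, -2.0, 1.7, 0, 1], [0.2, -2.1, 1.6, 0, 1], [0.2, -2.1, 1.5, 0, 1], [0.2, -2.2, 1.4, 0, 1], [0.2, -2.3, 1.3, 0, 1], [0.2, -2.4, 1.1, 0, 1], [0.2, -2.4, 1.0, 0, 1]]
```

View pics/v1_z.png

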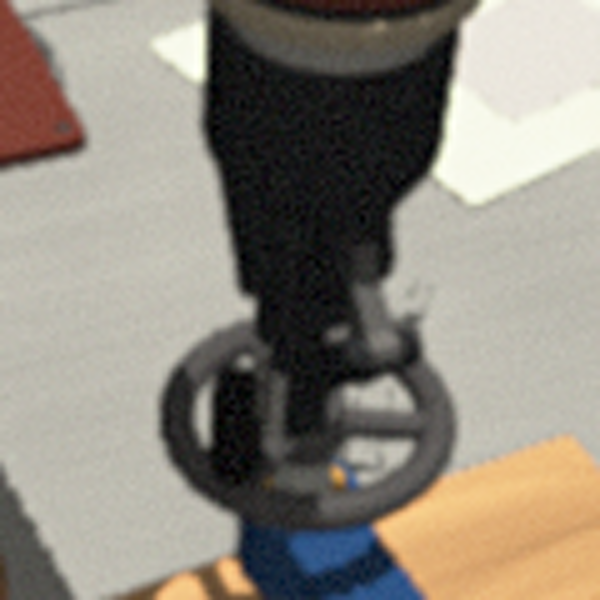

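drive_tool([
  [[0,-1.8,1.9,0,1],[0,-1.7,2,0,1],[0,-1.8,2,0,1],[0,-1.8,1.9,0,1],[0,-1.9,1.8,0,1],[0,-2,1.7,0,1],[0,-2.1,1.6,0,1]],
])

```text
clock: 18.3
tool_pos: [568.4, 27.0, 215.4]
ee_rot: [1.204, 1.201, -1.253]
ft_force: [1.2, 2.5, -0.8]
opening: 0.4
```

```bash
python3 k.py w; python3 q.py 3 12 214
```

```text
t 18.3 tcp [568.4  27.  215.4] phi -56.1 r 50.0 F [ 1.24  2.53 -0.75] M [ 0.317 -0.287 -0.011]
(np.float64(185.83052128434417), np.float32(52.617355))
t 18.4 tcp [568.2  26.5 215.4] phi -56.6 r 50.3 F [0.23 0.73 0.38] M [ 0.008 -0.042  0.04 ]
(np.float64(185.91308701517536), np.float32(53.84725))
[[0.2, -2.2, 1.4, 0, 1], [0.2, -2.2, 1.3, 0, 1], [0.2, -2.3, 1.2, 0, 1], [0.2, -2.4, 1.1, 0, 1], [0.2, -2.4, 1.0, 0, 1], [0.2, -2.5, 0.8, 0, 1], [0.2, -2.5, 0.7, 0, 1], [0.2, -2.5, 0.6, 0, 1], [0.2, -2.6, 0.4, 0, 1], [0.2, -2.6, 0.3, 0, 1], [0.2, -2.6, 0.2, 0, 1], [0.2, -2.6, 0.0, 0, 1]]
```

View pics/w1_z.png

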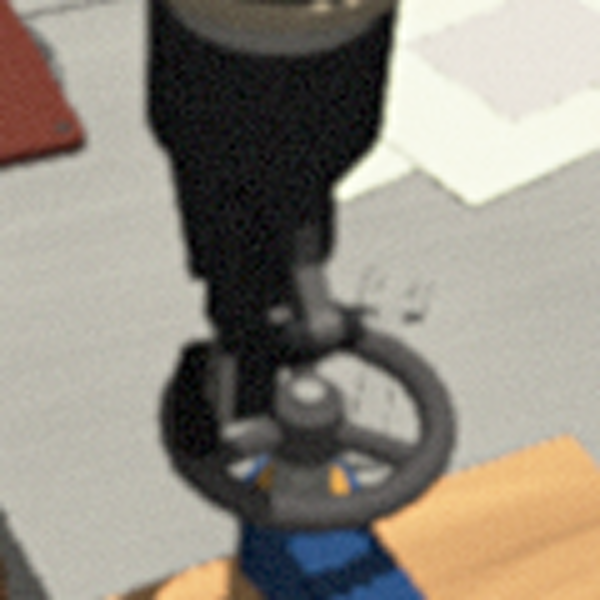

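drive_tool([
  [[0.1,-2.2,1.4,0,1],[0.1,-2.2,1.3,0,1],[0.1,-2.3,1.2,0,1],[0.1,-2.4,1.1,0,1],[0.1,-2.4,1,0,1],[0.1,-2.5,0.8,0,1],[0.1,-2.5,0.7,0,1]],
])

```text
clock: 19.2
tool_pos: [550.7, 19.1, 215.1]
ee_rot: [1.203, 1.2, -1.253]
ft_force: [0.3, 0.8, 0.1]
opening: 0.3
```

```bash
python3 k.py x; python3 q.py 3 12 214
```

```text
t 19.2 tcp [550.7  19.1 215.1] phi -78.3 r 50.4 F [0.33 0.85 0.08] M [ 0.082 -0.097 -0.005]
(np.float64(184.44801737562995), np.float32(60.166363))
t 19.3 tcp [550.6  19.  215.1] phi -78.5 r 50.6 F [-0.28  0.12 -0.33] M [0.014 0.024 0.036]
(np.float64(184.35529057147758), np.float32(60.246998))
[[0.2, -2.7, 0.1, 0, 1], [0.2, -2.6, 0.4, 0, 1], [0.2, -2.6, 0.3, 0, 1], [0.2, -2.6, 0.1, 0, 1], [0.2, -2.6, -0.0, 0, 1], [0.1, -2.6, -0.1, 0, 1], [0.1, -2.6, -0.3, 0, 1], [0.1, -2.6, -0.4, 0, 1], [0.1, -2.6, -0.6, 0, 1], [0.1, -2.5, -0.7, 0, 1], [0.1, -2.5, -0.8, 0, 1], [0.1, -2.4, -0.9, 0, 1]]
```

View pics/x1_z.png

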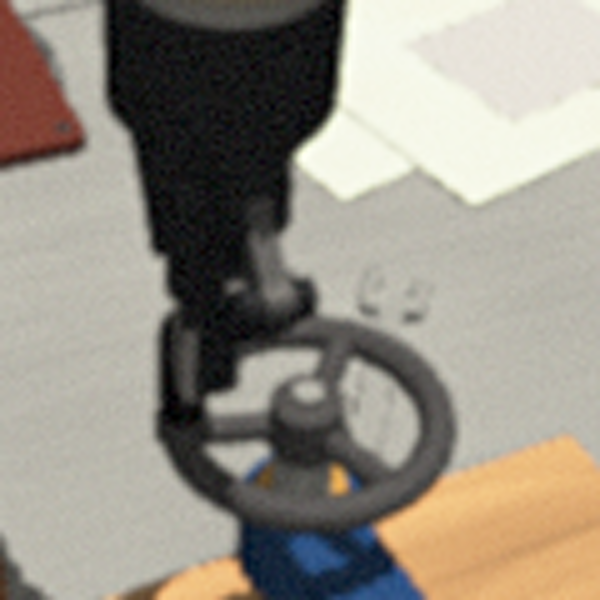

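drive_tool([
  [[0.1,-2.7,0.3,0,1],[0.1,-2.6,0.4,0,1],[0.1,-2.6,0.3,0,1],[0.1,-2.6,0.1,0,1],[0.1,-2.6,0,0,1],[0.1,-2.6,-0.1,0,1],[0.1,-2.6,-0.3,0,1]],
])

```text
clock: 20.1
tool_pos: [531.6, 19.1, 214.8]
ee_rot: [1.204, 1.2, -1.252]
ft_force: [0.6, -0.1, 0.6]
opening: -0.2
```

```bash
python3 k.py y; python3 q.py 3 12 213
```

```text
t 20.1 tcp [531.6  19.1 214.8] phi -100.3 r 50.2 F [ 0.6  -0.13  0.57] M [ 0.128 -0.205 -0.031]
(np.float64(182.66091462804715), np.float32(63.395733))
t 20.2 tcp [531.4  19.1 214.8] phi -100.5 r 50.2 F [ 0.04 -0.46  0.22] M [-0.028  0.019  0.015]
(np.float64(182.57601855249553), np.float32(63.531487))
[[0.2, -2.5, -0.7, 0, 1], [0.2, -2.5, -0.6, 0, 1], [0.2, -2.5, -0.7, 0, 1], [0.2, -2.5, -0.9, 0, 1], [0.2, -2.4, -1.0, 0, 1], [0.2, -2.4, -1.1, 0, 1], [0.2, -2.3, -1.2, 0, 1], [0.2, -2.2, -1.4, 0, 1], [0.2, -2.2, -1.5, 0, 1], [0.2, -2.1, -1.6, 0, 1], [0.2, -2.0, -1.7, 0, 1], [0.2, -1.9, -1.8, 0, 1]]
```

View pics/y1_z.png

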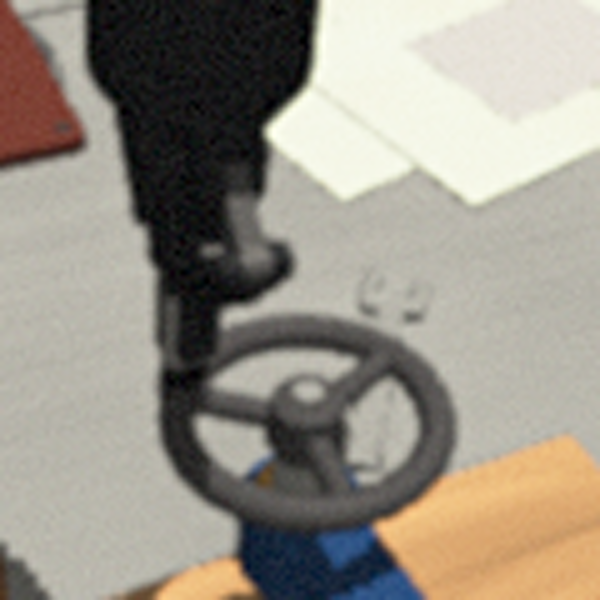

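drive_tool([
  [[0.1,-2.5,-0.6,0,1],[0.1,-2.5,-0.6,0,1],[0.2,-2.5,-0.7,0,1],[0.2,-2.5,-0.9,0,1],[0.2,-2.4,-1,0,1],[0.2,-2.4,-1.1,0,1],[0.2,-2.3,-1.2,0,1]],
])

```text
clock: 21.0
tool_pos: [514.5, 25.8, 214.2]
ee_rot: [1.205, 1.198, -1.252]
ft_force: [3.5, -0.7, 0.6]
opening: 0.3
```

```bash
python3 k.py z; python3 q.py 3 12 212
```

```text
t 21.0 tcp [514.5  25.8 214.2] phi -121.3 r 50.0 F [ 3.46 -0.7   0.56] M [-0.092 -0.605 -0.025]
(np.float64(181.98882833394043), np.float32(68.43752))
t 21.1 tcp [514.2  25.9 214.1] phi -121.7 r 50.1 F [ 0.88 -1.39  0.96] M [-0.017 -0.262  0.014]
(np.float64(182.04305212552435), np.float32(68.24745))
[[0.2, -2.1, -1.6, 0, 1], [0.2, -2.2, -1.5, 0, 1], [0.2, -2.1, -1.6, 0, 1], [0.2, -2.0, -1.7, 0, 1], [0.2, -1.9, -1.8, 0, 1], [0.2, -1.8, -1.9, 0, 1], [0.2, -1.7, -2.0, 0, 1], [0.2, -1.6, -2.1, 0, 1], [0.2, -1.5, -2.2, 0, 1], [0.2, -1.4, -2.2, 0, 1], [0.1, -1.2, -2.3, 0, 1], [0.1, -1.1, -2.4, 0, 1]]
```

View pics/z1_z.png

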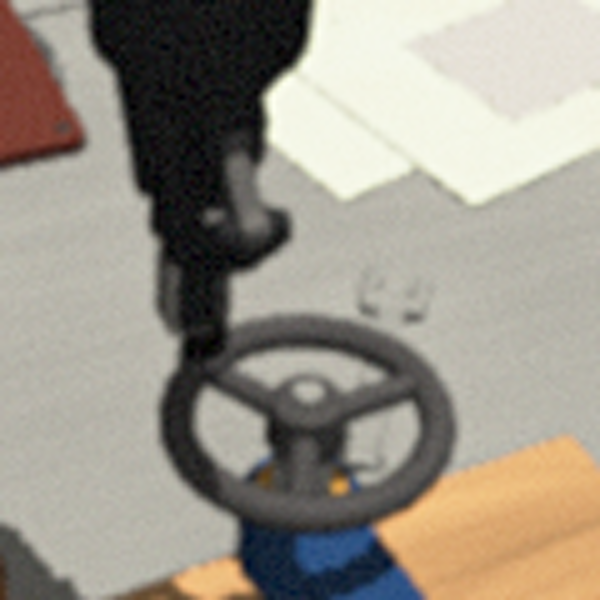

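drive_tool([
  [[0.1,-2.2,-1.5,0,1],[0.1,-2.2,-1.5,0,1],[0.1,-2.1,-1.6,0,1],[0.1,-2,-1.7,0,1],[0.1,-1.9,-1.8,0,1],[0.1,-1.8,-1.9,0,1]],
])

```text
clock: 21.8
tool_pos: [503.8, 35.3, 214.0]
ee_rot: [1.207, 1.193, -1.25]
ft_force: [7.6, -2.0, -1.7]
opening: 0.1
```

```bash
python3 k.py A; python3 q.py 2 12 212
```

```text
t 21.8 tcp [503.8  35.3 214. ] phi -137.8 r 49.5 F [ 7.58 -2.05 -1.65] M [-0.453 -1.711 -0.046]
(np.float64(181.46790539044719), np.float32(65.59887))
t 21.9 tcp [503.6  35.7 214. ] phi -138.4 r 49.3 F [ 6.25 -0.07 -0.71] M [-0.054 -1.246  0.014]
(np.float64(181.48629024428308), np.float32(64.28777))
[[0.2, -1.7, -0.8, 0, 1], [0.2, -1.1, -1.3, 0, 1], [0.2, -1.1, -1.4, 0, 1], [0.2, -1.0, -1.4, 0, 1], [0.2, -1.0, -1.4, 0, 1], [0.2, -0.9, -1.5, 0, 1], [0.2, -0.9, -1.5, 0, 1], [0.1, -0.8, -1.5, 0, 1], [0.1, -0.8, -1.6, 0, 1], [0.1, -0.7, -1.6, 0, 1], [0.1, -0.7, -1.6, 0, 1], [0.1, -0.6, -1.6, 0, 1]]
```

```bash
python3 - <<'E'
import cv2,numpy as np
a=cv2.imread("pics/A1_z.png")[150:450,100:460];b=cv2.imread("pics/A1_t.png")[140:220,250:340]
cv2.imwrite("pics/A2.png",np.hstack([cv2.resize(a,(432,360)),cv2.resize(b,(360,360),interpolation=cv2.INTER_CUBIC)]))
E
```

```text
(no output)
```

View pics/A2.png

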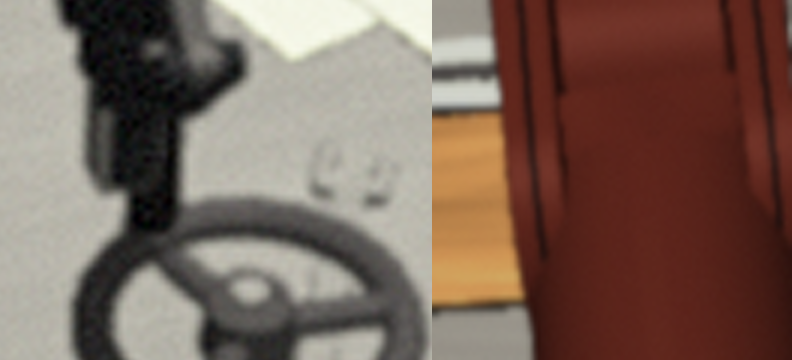

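```bash
python3 - <<'E'
from h import *
px=np.array([290+229/5-.4,120+337/5-.4])
for hz in (181,183):
  for a in range(180,240,5):
    q=proj("scene",[np.r_[HUB+50*np.array([np.cos(np.radians(a)),np.sin(np.radians(a))]),hz-1.5]])[0];print(a,(q-px).round(1),end=' ')
  print()
look("B",0)
E
```

```text
180 [ 6.2 -2.1] 185 [ 4.2 -1.5] 190 [ 2.4 -0.9] 195 [ 0.6 -0.1] 200 [-1.   0.8] 205 [-2.6  1.8] 210 [-4.   2.8] 215 [-5.2  4. ] 220 [-6.4  5.3] 225 [-7.3  6.6] 230 [-8.1  7.9] 235 [-8.8  9.4] 
180 [ 6.2 -2.8] 185 [ 4.3 -2.3] 190 [ 2.4 -1.6] 195 [ 0.6 -0.8] 200 [-1.   0.1] 205 [-2.5  1. ] 210 [-4.   2.1] 215 [-5.2  3.3] 220 [-6.4  4.5] 225 [-7.3  5.8] 230 [-8.1  7.2] 235 [-8.7  8.6] 
t 22.0 tcp [503.6  35.7 214. ] phi -138.4 r 49.3 F [ 4.96 -0.27 -0.74] M [-0.06  -1.227 -0.021]
```

drive_tool([
  [[0,0,4,0,1],[0,-5,1,0,1],[0,-5,0,0,1],[0,0,-2,0,1],[0,0,0,0,1]],
])

```text
clock: 22.5
tool_pos: [490.4, 32.3, 213.5]
ee_rot: [1.204, 1.196, -1.254]
ft_force: [-0.1, -0.3, 0.3]
opening: -0.0
```

```bash
cat > k2.py <<'E'
import sys
from h import *
t=sys.argv[1];F=[]
for k in range(4):
  s=ctrl.get_state();F.append(s['ft_force']);a=ctrl.get_image("scene")[:,:,::-1]
F=np.array(F);print(F.round(1).tolist());look(t)
print(wheelz(cv2.imread(f"pics/{t}_s.png")))
E
python3 k2.py C
```

```text
[[-0.1, -0.3, 0.3], [-0.2, -1.6, 0.4], [-0.7, -2.7, 1.2], [-1.2, -3.0, 1.4]]
t 22.7 tcp [490.6  32.3 213.4] phi -144.1 r 61.6 F [-0.89 -2.72  1.7 ] M [-0.542  0.244  0.028]
(np.float64(181.6701156997525), np.float32(64.17752))
```

View pics/C_z.png

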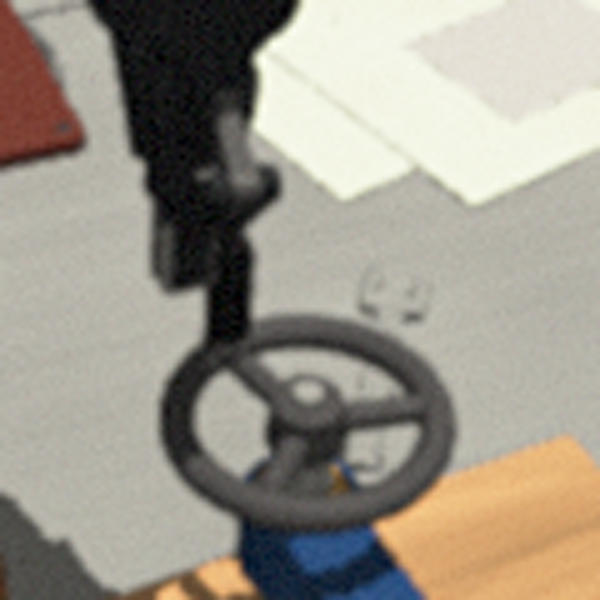

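drive_tool([
  [[0,0.3,-1.5,0,1],[0,0.3,-1.5,0,1],[0,0.3,-1.5,0,1],[0,0.3,-1.5,0,1]],
])

```text
clock: 23.2
tool_pos: [490.4, 34.1, 213.1]
ee_rot: [1.2, 1.194, -1.263]
ft_force: [-3.5, -7.8, 4.3]
opening: 0.2
```

```bash
python3 k2.py D
```

```text
[[-3.5, -7.8, 4.3], [-3.7, -6.5, 3.6], [-3.4, -6.6, 3.6], [-2.5, -6.5, 3.9]]
t 23.4 tcp [490.4  34.1 213. ] phi -145.5 r 60.7 F [-2.44 -6.27  4.44] M [-1.424  0.759  0.048]
(np.float64(181.3542074128267), np.float32(63.834545))
```

View pics/D_z.png

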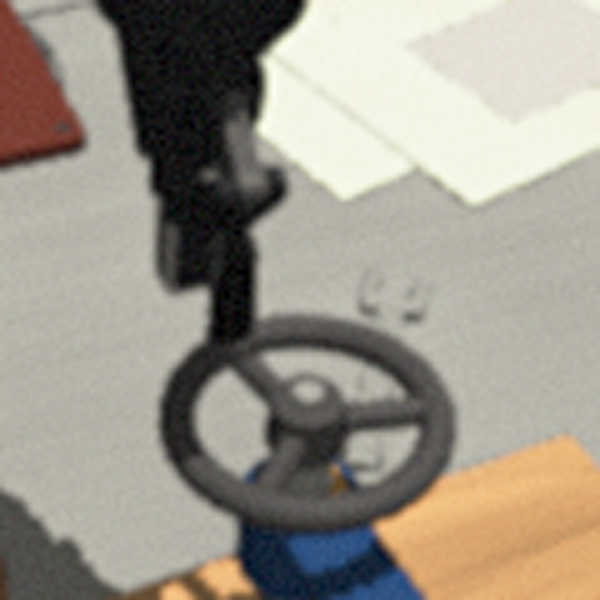

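Force at the crank reads about 5.4 N, but Fz of 4 N suggests the knuckles are touching the top of the handle. I'll back off, raise the tool and push again with a clean contact.

drive_tool([
  [[0,0,4,0,1],[-5,1,0,0,1],[0,1,0,0,1],[0,0.3,-2,0,1],[0,0,-2,0,1],[0,0,-1,0,1]],
])

```text
clock: 24.1
tool_pos: [492.6, 34.5, 218.1]
ee_rot: [1.198, 1.193, -1.266]
ft_force: [-1.7, -5.9, 2.5]
opening: 0.4
```

```bash
python3 k2.py E
```

```text
[[-1.7, -5.9, 2.5], [-1.5, -5.8, 3.8], [-2.5, -4.8, 2.7], [-2.6, -4.6, 4.2]]
t 24.3 tcp [492.6  34.5 218.1] phi -144.6 r 58.8 F [-2.42 -4.08  1.65] M [-1.096  0.558  0.021]
(np.float64(181.55152487659467), np.float32(64.32622))
```

View pics/E_z.png

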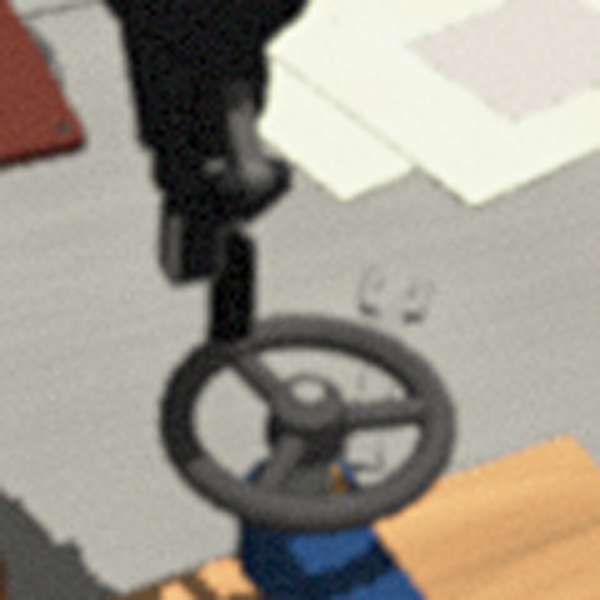

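drive_tool([
  [[0,0.5,-2,0,1],[0,0.5,-2,0,1],[0,0.3,-2,0,1]],
])

```text
clock: 24.7
tool_pos: [492.2, 35.6, 218.1]
ee_rot: [1.194, 1.19, -1.275]
ft_force: [-4.1, -7.8, 5.7]
opening: 0.3
```

```bash
python3 k2.py G; python3 - <<'E'
import cv2,numpy as np
C=[cv2.imread(f"pics/{k}_z.png")[250:450,130:330] for k in "CEG"]
cv2.imwrite("pics/cmp.png",np.hstack(C))
E
```

```text
[[-4.1, -7.8, 5.7], [-4.5, -7.8, 6.4], [-5.1, -7.5, 5.9], [-5.4, -7.5, 5.1]]
t 24.9 tcp [492.2  35.8 218. ] phi -145.9 r 58.3 F [-4.93 -7.8   5.4 ] M [-1.558  1.085  0.013]
(np.float64(181.7077001215161), np.float32(63.352936))
```

View pics/cmp.png

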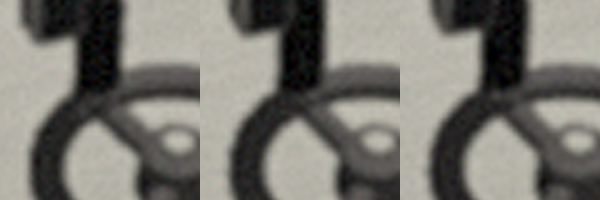

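drive_tool([
  [[-1,0,5,0,1],[-1,0,0,0,1],[0,0,0,0,1],[0,0,-2,0,1],[-0.3,-0.5,-2,0,1],[-0.3,-0.5,-2,0,1],[-0.3,-0.5,-2,0,1],[-0.3,-0.5,-2,0,1]],
])

```text
clock: 25.8
tool_pos: [490.8, 37.9, 220.4]
ee_rot: [1.192, 1.185, -1.28]
ft_force: [1.9, -6.9, -1.7]
opening: -0.3
```

```bash
python3 k2.py H; python3 - <<'E'
import cv2,numpy as np
C=[cv2.imread(f"pics/{k}_z.png")[250:450,130:330] for k in "EGH"]
cv2.imwrite("pics/cmp2.png",np.hstack(C))
E
```

```text
[[1.9, -6.9, -1.7], [0.6, -6.1, -0.7], [1.3, -5.2, -0.7], [1.4, -6.3, -1.6]]
t 26.0 tcp [490.8  38.  220.4] phi -148.5 r 58.3 F [ 0.82 -7.1  -1.98] M [-1.274 -0.269  0.065]
(np.float64(181.60675851740774), np.float32(62.50603))
```

View pics/cmp2.png

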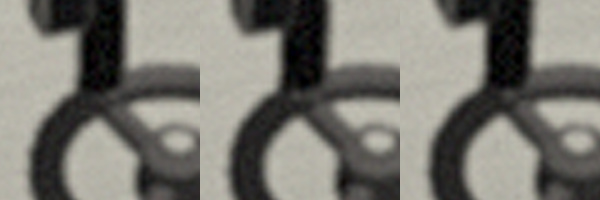

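drive_tool([
  [[0,0,6,0,1],[0,0,8,0,1],[-25,0,0,0,1],[-40,0,0,0,1],[-40,0,30,0,1],[-20,0,40,0,1],[0,-20,40,0,1],[0,-20,40,0,1],[0,0,0,0,1],[0,0,0,0,1]],
])

```text
clock: 27.1
tool_pos: [447.0, -125.6, 358.9]
ee_rot: [1.192, 1.188, -1.274]
ft_force: [0.5, 0.3, -0.7]
opening: 0.1
```

```bash
python3 k2.py I
```

```text
[[0.5, 0.3, -0.7], [0.1, -1.6, -0.3], [-0.1, -0.5, 0.3], [0.4, 0.1, 0.0]]
t 27.3 tcp [ 447.6 -124.3  358.4] phi -115.7 r 214.1 F [ 0.14  0.14 -0.17] M [ 0.072 -0.06  -0.015]
(np.float64(181.49218116972392), np.float32(63.494213))
```

View pics/I_s.png

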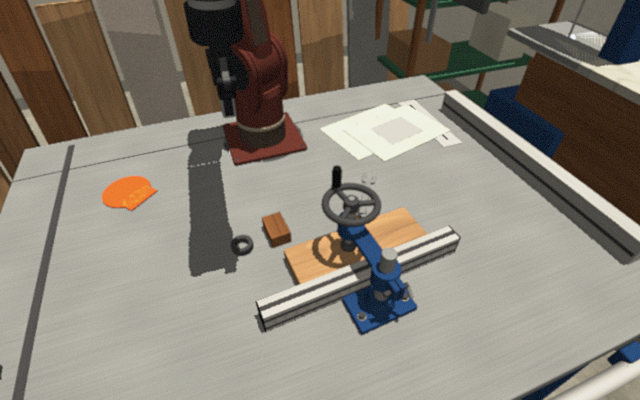

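View pics/I_t.png

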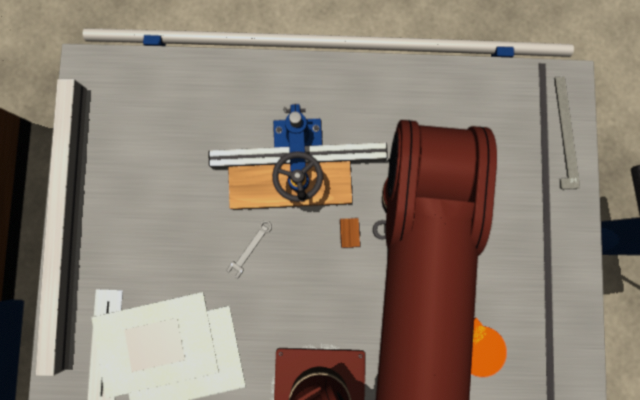

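```bash
python3 - <<'E'
import cv2,numpy as np
C=[cv2.resize(cv2.imread(f"pics/{k}.png")[150:290,300:430],None,fx=3,fy=3,interpolation=cv2.INTER_CUBIC) for k in ("scene0","I_s")]
cv2.imwrite("pics/cmp3.png",np.hstack(C))
E
```

```text
(no output)
```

View pics/cmp3.png

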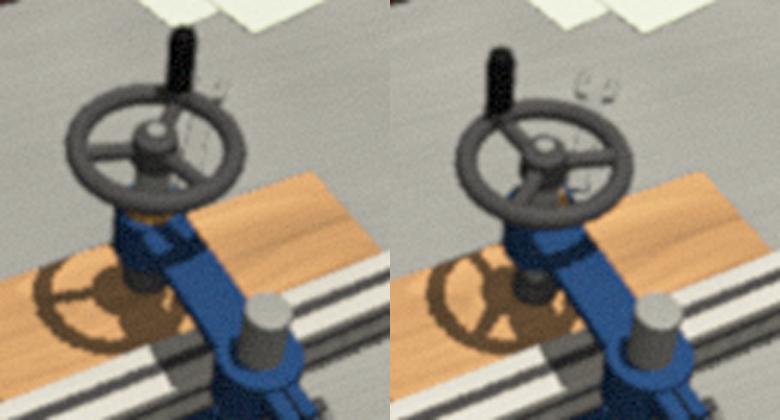

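```bash
python3 - <<'E'
from h import *
a=cv2.imread("pics/I_s.png")[215:265,320:375]
big=cv2.resize(a,None,fx=10,fy=10,interpolation=cv2.INTER_CUBIC)
th=np.radians(np.arange(0,360,4))
for z,c in((36,(0,255,0)),(41,(0,0,255))):
    q=(proj("scene",np.c_[HUB[0]+18*np.cos(th),HUB[1]+18*np.sin(th),0*th+z])-[320,215]+.5)*10-.5
    cv2.polylines(big,[q.astype(int)],True,c,1)
cv2.imwrite("pics/pad.png",big)
E
```

```text
(no output)
```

View pics/pad.png

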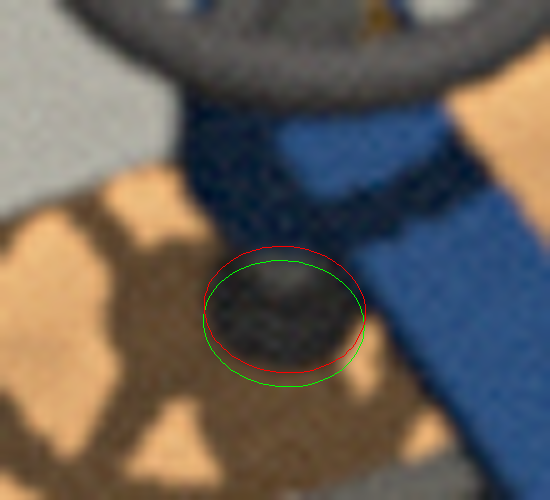

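```bash
python3 - <<'E'
from h import *
acc=np.mean([ctrl.get_image("scene")[:,:,::-1].astype(np.float32) for _ in range(6)],0)
cv2.imwrite("pics/avg.png",acc)
def pan(img,zs):
    big=cv2.resize(np.clip(img[215:265,320:375]*2.2,0,255).astype(np.uint8),None,fx=7,fy=8,interpolation=cv2.INTER_CUBIC)
    th=np.radians(np.arange(0,360,4))
    for z,r,c in zs:
        q=(proj("scene",np.c_[HUB[0]+r*np.cos(th),HUB[1]+r*np.sin(th),0*th+z])-[320,215]+.5)*[7,8]-.5
        cv2.polylines(big,[q.astype(int)],True,c,1)
    return big
s0=cv2.imread("pics/scene0.png").astype(np.float32)
cv2.imwrite("pics/pad2.png",np.hstack([pan(acc,[]),pan(s0,[])]))
# board corner check, bracket boss check: project boss circles
s=cv2.imread("pics/scene0.png")
print(ctrl.get_state()['clock'])
print(proj("scene",[[540.5,68.5,125-0],[680,68.5,0]]))
E
```

```text
27.7
[[349.96161827 219.69847861]
 [373.97127799 307.62883497]][ WARN:0@7.131] global loadsave.cpp:1063 imwrite_ Unsupported depth image for selected encoder is fallbacked to CV_8U.
```

View pics/pad2.png

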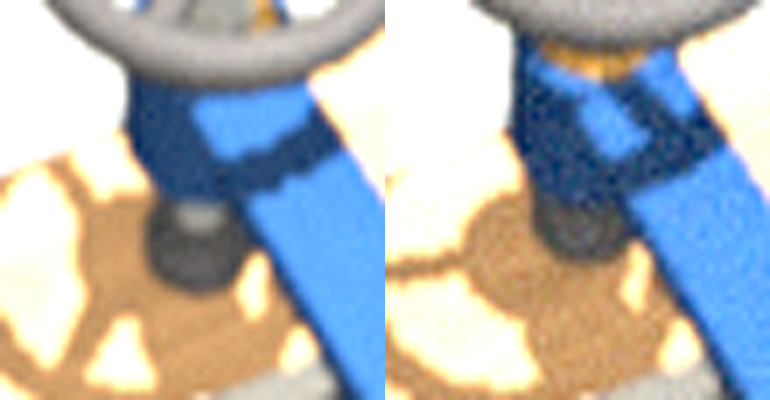

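```bash
python3 - <<'E'
from rig import ctrl
print(ctrl.job_done())
E
```

```text
the job is handed in; nothing more can be done
None
```

I restarted the thread and wound the clamp down to hand-tight, then backed the arm clear and handed the job in. The clock read 27.7 s at my last look. One camera check did not fully agree that the foot is on the board.

**Backward:** I pushed the crank handle with closed fingers, without holding the wheel up. After about 1 rad the hub dropped about 5.7 mm (196.4 to 190.7 mm in the camera). I had already queued one more small step, so the wheel went about 0.1 to 0.15 rad past the drop before I stopped.

**Forward:** I turned it clockwise about 6.5 rad. The hub sank at about 2 mm a rad and levelled off at about 181.5 mm, close to the roughly 182 mm expected at contact. The last clean push was about 6.3 N at the crank with the wheel nearly still.

**Last checks:**
- **Holding:** the hub height stayed at 181.5 mm after I let go, with the robot touching nothing.
- **Other things:** the board, spanner and offcut looked unmoved by eye. The collar was partly hidden by the arm in the last top view but looked in place in the scene view.
- **Disagreement:** the outline of the foot's lower edge sits about 2 pixels higher than predicted for contact, which reads as several mm of gap. About 1.4 pixels of that showed at the start too, and the foot also looks narrower than it should. I put it down to the edge shape and the calibration, and relied on the force and hub height instead.
- **Side forces:** two of the tightening pushes also had 4 to 6 N of vertical force from an unclean contact. I raised the tool and repeated the push cleanly.

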